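# Hover a rolling sample capsule over the upward scanner

## Robot

A 6-joint arm with a two-finger parallel gripper is mounted at the origin on the work surface. World frame = base frame: x ahead of the robot, y to its left, z up, the work surface at z = 0. Lengths are in m, angles in rad, forces in N, time in s.
With the tool pointing down it reaches from about 0.25 to 0.8 m from the base axis. Payload 8.5 kg.
Tool frame: the origin (TCP) lies at the very end of the fingers, on their centre line; the grasp point (between the pads) lies 19 mm behind it; z points along the fingers, y is the line along which they close (so a half turn about z gives the same grasp; the last joint's range is limited). The gripper opens to 85 mm and grips with 20 to 120 N. Pads are 22 mm wide; open, the fingers measure 114 mm over their backs; the gripper's body (76 mm by 85 mm) begins 54 mm behind the grasp point. The pads swing forward as they close: fully open they stand 13 mm farther back than shut.
Start: joints at [1.132, 0.238, -0.013, 1.319, 0, 1.571], TCP at [0.223, 0.475, 0.206] pointing down, gripper open.
Joint ranges: [-2.66, 2.66], [-1.03, 1.9], [-1.14, 1.46], [-1.82, 2.27], [-1.45, 1.34], [-3.14, 3.14]. Speed limits (rad/s): [2.22, 2.22, 2.79, 3.14, 3.14, 3.14].

## Interface

Orientations are given as a unit quaternion [x, y, z, w].
In Python, from cell import env, optics gives the robot as it stands. The module is installed in compiled form; this text tells all that it offers.
- The arm moves only by the shell command python3 -m creep 'ROWS' [OPENING] [FORCE]. ROWS is a JSON object of lists of equal length, an entry for each row: "dp": the shift along the tool's x, y, z each as a share of 60 cm, from -1 to 1, a list of three; "dr": the turn, a rotation vector about the tool's x, y, z each as a share of pi/2 rad, from -1 to 1, a list of three. In form: {"dp": [[dx, dy, dz], ...], "dr": [[ax, ay, az], ...]}. A call has 1 to 8 rows; each row is the pose to reach, as a shift and turn from the pose commanded when the call began, along the tool's axes at that moment; what a row does not reach only later rows make up. A row lasts 1/8 s, in which the tool goes at most 62.5 mm and 10.7 degrees, less where a joint would pass 70% of its speed; a pose out of reach is approached as far as the arm can. A call with a number of a shift or a turn outside -1 to 1 is refused whole. A call with a gripper value outside its range is refused whole. OPENING is the opening, from 0 (shut) to 1 (fully open), set as the call begins (- or left out, the last holds). The fingers move at their own pace and stop on an object; FORCE is the grip in N (left out, the last holds). Time passes only in rows, so rows that repeat a pose let the fingers close. It gives the time, the measured TCP pose, the force, the opening and the grip force at its end, in the units of the state.
- env.get_obs(): the state, without advancing time (a new reading comes with each control period).
- optics.grab_frame(name): name is "scene" or "top" or "wrist"; returns a dict with "image" (480x640x3 uint8, red, green, blue), "intrinsics" (3x3 intrinsics, pixels), "k1" (the pictures are not rectified: a ray, as slopes to the right and down, at radius r is drawn at 1 + k1 r^2 times it, then the intrinsics apply), "pose" (4x4, takes a point from camera to world coordinates); the wrist camera has in their place "mount" (4x4, takes a point from camera to tool coordinates, whose origin is the TCP and whose axes are the flange's). Camera axes: x right, y up, looking along -z (the intrinsics and any distortion apply to the point x, -y, -z); pixel columns grow to the right and rows downward; lengths in m; the calibration is good to about 2 mm. A picture is of the moment at which its call begins: read the wrist's pose just before it. There is no depth.
- env.finish_job(): hands the job in; it is judged then, once.
Trained networks look in a picture, given as the dict that the camera call returned (one of the last four; its "shot" number tells which), for a name from the list of things; names that differ only in an ending like _2 or _b are one class to them, and where a whole thing is asked for, a point or a joint stands for the part that bears it (a point fixed in the world has none). Each returns a list of dicts, best first, with "p" (0 to 1); they miss things now and then, are a little off and sometimes report something else, mostly with a low value. They report only what shows in the picture. A call takes as long as a camera call. They do not tell look-alikes from the thing itself.
- optics.boxes_of(thing, picture): "at" ([x, y, z] in m, in the coordinates of the camera as it stood for that picture, good to about 4 mm: the middle of the surface that is visible of it).
- optics.tip_of(thing, picture): "at" ([x, y, z] in m, in the coordinates of the camera as it stood for that picture, good to about 4 mm: a listed point, or the origin of a listed thing).
The state is a dict: "time_s": time; "joint_positions": joint angles; "joint_velocities": joint speeds; "tau": joint torques, N m; "position": TCP position; "eef_rot": TCP orientation; "ft_force": force on the tool from outside, world axes, zero at the start; "wrist_torque": the same for the moment, N m; "width": opening from 0.0 (shut) to 1.0 (fully open); "finger_force": force on a finger pad.
Only numpy, scipy, OpenCV 4.12 (cv2) and the standard library are available. Lean on these libraries where they do the work, as an engineer would, in place of code of your own. Each camera call takes 0.05 s, during which the arm holds its last target. There are 200 camera calls.

## Task

Lift the carrying tray by its rubber grip bar and take it to the upward-looking scanner, with the loose round capsule staying on the tray and never banging into its end stops. Centre the tray about 5 cm above the scanner's lens without touching the scanner, tilt the capsule gently off its stop and bring it to the pale window across the crown in the middle of the tray, and keep it there for a five-second scan. Finish while still holding the tray like that, nearly level, with the capsule at rest on the window, and leave the lidded crucibles alone.

Things in the scene. Friction and masses are not known exactly. Their poses are not given: they have to be found in the camera images.
- tray: Aluminium tray, 0.40 kg, 140 mm (x) x 330 mm (y), origin: centre of its underside, z up. Floor crowned along y: an arc of radius 1.4 m, highest (z = 16 mm) at y = 0, falling to both ends. Side rims 22 mm high; blue end stops 55 mm high, inner faces at y = +-160 mm. Pale window with orange edges, y = -20 to +20 mm. Starts on the bench, handle side (-x) to the robot, yaw within 0.3 rad.
- grip (a point): Centre of the tray's black rubber grip bar, at x = -74, y = 0, z = 120 mm in the tray's frame, carried by two steel posts. Bar 16 mm thick (x), 80 mm long (y), 34 mm tall; pinch it from above across x, a firm grip (80 N) does no harm. Axes as the tray's.
- capsule: Loose white ceramic capsule, solid, 0.30 kg, round ends, two orange bands; radius 36, length 120 mm. Origin: its centre, x along its axis, which lies across the tray. Starts leaning on the +y stop (centre y = 124 mm). Rolls along y, frame turning: acceleration = 0.68 x (9.81 x (y/1.4 m + downhill tilt towards +y) - tray's own); rolling resistance equals about 0.012 rad of slope.
- scanner: Fixed cream scanner box on the bench, 170 x 150 mm, 50 mm high, with a black lens ring 72 mm in diameter on top; origin at the centre of its underside. Not to be touched.
- lens (a point): Centre of the scanner's green upward-looking lens, 55 mm above the bench, the highest point of the scanner. z up. The tray's underside centre belongs about 50 mm above this point.
- crucible0: White lidded porcelain crucible, 52 mm in diameter, 48 mm high, origin at the centre of its underside; stands at the back of the bench, to be left alone.
- crucible1: As crucible0.
- crucible2: As crucible0.
Things that resemble listed ones, but are neither listed nor needed, are in the scene too. Of the things like the capsule, leave any that is brown; of the rest the larger one is meant.

How it is judged:
By the outcome, as a careful person would: the job done as asked, in the order asked, and still so for the second after the job is handed in, while the arm keeps its last pose, push and grip.
It also fails if it takes over 58 s, if anything falls off the work surface, if the arm or the gripper's body presses on something with over 40 N, if the wrist force passes 120 N, or if a joint passes its speed limit or range.

## Working session

There is one attempt and no reset: what is moved stays moved. The work goes in short steps, Python scripts to look and compute and a shell command to move; the robot and the scene stay as the last step left them, time stands still between calls to the robot, and variables do not carry over. Pictures are saved under pics/ and viewed, at most 10 in all, crops included, and the job is handed in when it is done.

```bash
mkdir -p pics; cat > h.py <<'E'
from cell import env, optics
import numpy as np, cv2
from scipy.spatial.transform import Rotation as R
def grab(n):
    o=env.get_obs(); f=optics.grab_frame(n)
    if n=='wrist':
        T=np.eye(4);T[:3,:3]=R.from_quat(o['eef_rot']).as_matrix();T[:3,3]=o['position']
        f['P']=T@np.array(f['mount'])
    else: f['P']=np.array(f['pose'])
    return f
def w(f,at): return (f['P']@np.r_[at,1])[:3]
def px(f,p):
    c=np.linalg.inv(f['P'])@np.r_[p,1]; s=np.array([c[0],-c[1]])/-c[2]
    s=s*(1+f['k1']*(s@s)); K=np.array(f['intrinsics']); return K[:2,:2]@s+K[:2,2]
def ray(f,uv):
    K=np.array(f['intrinsics']); d=(np.array(uv)-K[:2,2])/[K[0,0],K[1,1]]; s=d.copy()
    for _ in range(20): s=d/(1+f['k1']*(s@s))
    v=f['P'][:3,:3]@np.array([s[0],-s[1],-1]); return f['P'][:3,3],v/np.linalg.norm(v)
def tri(fa,ua,fb,ub):
    A=[];b=[]
    for f,u in((fa,ua),(fb,ub)):
        o,v=ray(f,u);M=np.eye(3)-np.outer(v,v);A.append(M);b.append(M@o)
    return np.linalg.lstsq(np.vstack(A),np.hstack(b),rcond=None)[0]
def onz(f,uv,z):
    o,v=ray(f,uv); return o+v*(z-o[2])/v[2]
def save(f,n): cv2.imwrite('pics/'+n,cv2.cvtColor(f['image'],cv2.COLOR_RGB2BGR))
E
cat > l.py <<'E'
from h import *
np.set_printoptions(precision=4,suppress=True)
print(env.get_obs())
for n in('scene','top'):
    f=grab(n);save(f,n+'0.png');print(n,f['P'][:3,3],f['k1'],f['intrinsics'])
    for t in('tray','grip','capsule','scanner','lens','crucible0'):
        for fn in('tip_of','boxes_of'):
            for d in getattr(optics,fn)(t,f)[:4]: p=w(f,d['at']);print(t,fn,round(d['p'],2),p,px(f,p).round())
E
python3 l.py
```

```text
{'time_s': 0.0, 'joint_positions': array([ 1.132 ,  0.2388, -0.0142,  1.3192, -0.    ,  1.5708]), 'joint_velocities': array([-0.0013,  0.0001, -0.    ,  0.    , -0.0027,  0.0016]), 'tau': array([  0.0001, -53.8774,  34.6433,   0.0182,  -0.    ,   0.    ]), 'position': array([0.2229, 0.4749, 0.2057]), 'eef_rot': array([ 0.2176,  0.976 , -0.0007, -0.0001]), 'ft_force': array([ 0.0496, -0.0418, -0.0294]), 'wrist_torque': array([ 0.0673, -0.0165, -0.0071]), 'finger_force': 0.0, 'width': 1.0000693084538956}
scene [ 0.7989 -0.5455  0.9211] -0.06517873130538536 [[447.0843   0.     316.9685]
 [  0.     447.0843 235.5369]
 [  0.       0.       1.    ]]
tray tip_of 0.95 [0.5725 0.1929 0.001 ] [372. 231.]
tray boxes_of 0.66 [0.5549 0.1718 0.0172] [363. 230.]
grip tip_of 0.89 [0.4995 0.217  0.1182] [354. 185.]
grip boxes_of 0.76 [0.5547 0.1772 0.0164] [364. 229.]
capsule tip_of 0.89 [0.1922 0.3075 0.037 ] [272. 152.]
capsule tip_of 0.85 [0.3519 0.2706 0.0261] [313. 179.]
capsule tip_of 0.65 [0.605  0.3159 0.0473] [403. 193.]
capsule boxes_of 0.94 [0.2066 0.2842 0.0594] [271. 152.]
capsule boxes_
[... 1189 characters left out ...]
. 315.]
capsule boxes_of 0.82 [0.5976 0.3045 0.0697] [201. 199.]
capsule boxes_of 0.73 [0.2005 0.2982 0.0595] [198. 387.]
capsule boxes_of 0.66 [0.3543 0.2614 0.0457] [219. 314.]
scanner tip_of 0.9 [ 0.5912 -0.1925 -0.0006] [429. 213.]
scanner boxes_of 0.96 [ 0.5926 -0.1911  0.0513] [434. 209.]
lens tip_of 0.59 [ 0.5957 -0.1939  0.0521] [436. 207.]
lens boxes_of 0.58 [ 0.5913 -0.1925  0.049 ] [435. 210.]
crucible0 tip_of 0.82 [0.7775 0.0949 0.0011] [305. 128.]
crucible0 tip_of 0.61 [0.7834 0.0149 0.0025] [340. 126.]
crucible0 boxes_of 0.93 [ 0.7658 -0.1113  0.039 ] [398. 130.]
crucible0 boxes_of 0.86 [0.7765 0.0939 0.039 ] [304. 123.]
crucible0 boxes_of 0.6 [0.783  0.0177 0.0439] [339. 120.]
```

View pics/top0.png

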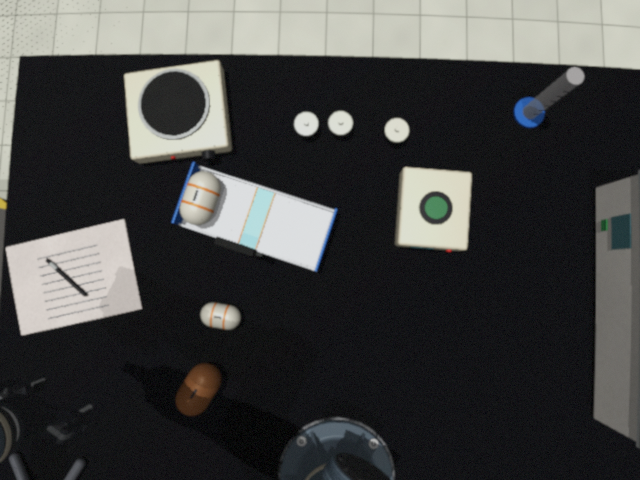

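View pics/scene0.png

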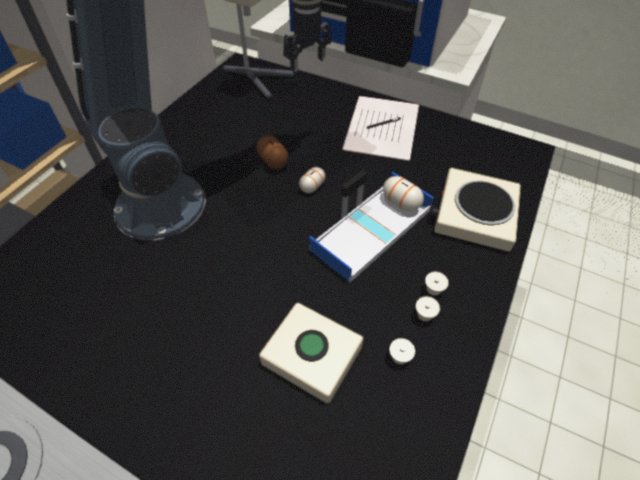

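Top view shows the capsule candidates: large white one on the tray (200,197), small white one (220,316) and brown one (198,390). The brown one is excluded, and of the two white ones the larger, on the tray, is meant. The scanner is the box with the green lens (435,208). The cream box with the black plate (175,110) is a look-alike. I'll confirm with one crop and plan the pre-grasp.

```bash
cat >> h.py <<'E'
def plan(pos,Rm):
    "shares from the present pose to TCP pos and rotation Rm (world)"
    o=env.get_obs(); R0=R.from_quat(o['eef_rot'])
    dp=R0.inv().apply(np.array(pos)-o['position'])/.6
    dr=(R0.inv()*R.from_matrix(Rm)).as_rotvec()/(np.pi/2)
    return dp.round(4),dr.round(4)
def down(yaw,s=1):
    "tool down, tool y = s * tray x"
    y=s*np.array([np.cos(yaw),np.sin(yaw),0]);z=np.array([0,0,-1.]);return np.c_[np.cross(y,z),y,z]
E
python3 - <<'E'
from h import *
np.set_printoptions(precision=4,suppress=True)
im=cv2.imread('pics/top0.png')[150:350,150:420]; cv2.imwrite('pics/crop.png',cv2.resize(im,None,fx=2.9,fy=2.9,interpolation=cv2.INTER_CUBIC))
print(R.from_quat(env.get_obs()['eef_rot']).as_matrix())
for s in(1,-1): print(s,plan([.496,.2155,.24],down(-.275,s)))
f=grab('wrist');print(np.array(f['mount']))
E
```

```text
[[-0.9052  0.4249 -0.0001]
 [ 0.4249  0.9052 -0.0001]
 [-0.     -0.0001 -1.    ]]
1 (array([-0.5957, -0.1985, -0.0562]), array([-0.0001,  0.0001,  0.8957]))
-1 (array([-0.5957, -0.1985, -0.0562]), array([-0.0001, -0.0001, -1.1043]))
[[-0.0003  0.9641  0.2656  0.067 ]
 [ 1.      0.0002  0.0003 -0.0006]
 [ 0.0003  0.2656 -0.9641 -0.1676]
 [ 0.      0.      0.      1.    ]]
```

View pics/crop.png

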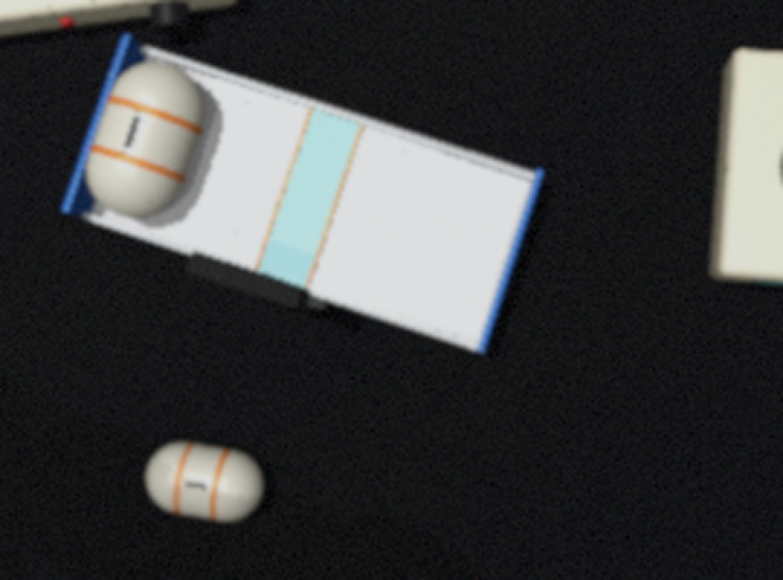

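Confirmed: the capsule is the large white one on the tray, at crop (145,140).

```bash
python3 -m creep '{"dp":[[-0.03,-0.01,-0.05],[-0.10,-0.03,-0.06],[-0.2,-0.06,-0.06],[-0.3,-0.1,-0.06],[-0.4,-0.13,-0.06],[-0.5,-0.165,-0.06],[-0.57,-0.19,-0.06],[-0.596,-0.1985,-0.056]],"dr":[[0,0,0.08],[0,0,0.19],[0,0,0.3],[0,0,0.41],[0,0,0.52],[0,0,0.64],[0,0,0.76],[0,0,0.87]]}' 0.7 && python3 - <<'E'
from h import *
np.set_printoptions(precision=4,suppress=True)
f=grab('wrist');save(f,'w1.png');print(env.get_obs()['joint_positions'])
for n in('wrist','scene'):
    f=f if n=='wrist' else grab(n)
    for t in('tray','grip','capsule','scanner','lens'):
        for d in optics.tip_of(t,f)[:2]: p=w(f,d['at']);print(n,t,round(d['p'],2),p,px(f,p).round())
E
```

```text
time_s: 2.35
position: [0.498, 0.2133, 0.2398]
eef_rot: [0.788, 0.616, 0.0, 0.0]
ft_force: [0.1, -0.4, 0.0]
width: 0.701
finger_force: 0.0
[ 0.4043  0.2596  0.0996  1.4109 -0.0009  2.2267]
wrist tray 0.86 [ 0.5636  0.1956 -0.0062] [377. 195.]
wrist grip 0.96 [0.4993 0.21   0.1191] [318. 223.]
wrist capsule 0.88 [0.603  0.3157 0.041 ] [402.  64.]
wrist capsule 0.77 [0.3509 0.2612 0.0293] [162. 189.]
wrist scanner 0.68 [ 0.5967 -0.1932 -0.0006] [460. 468.]
wrist scanner 0.16 [0.778  0.0126 0.0021] [590. 303.]
wrist lens 0.33 [0.6039 0.3147 0.0459] [404.  64.]
scene tray 0.75 [0.5691 0.1931 0.002 ] [371. 230.]
scene grip 0.89 [0.4987 0.2166 0.1178] [353. 185.]
scene capsule 0.96 [0.3523 0.2701 0.0241] [313. 180.]
scene capsule 0.83 [0.606  0.3176 0.0502] [403. 192.]
scene scanner 0.93 [ 0.5948 -0.1937 -0.0004] [311. 355.]
scene scanner 0.43 [0.4976 0.2144 0.115 ] [353. 186.]
scene lens 0.92 [ 0.5961 -0.1905  0.057 ] [312. 343.]
```

View pics/w1.png

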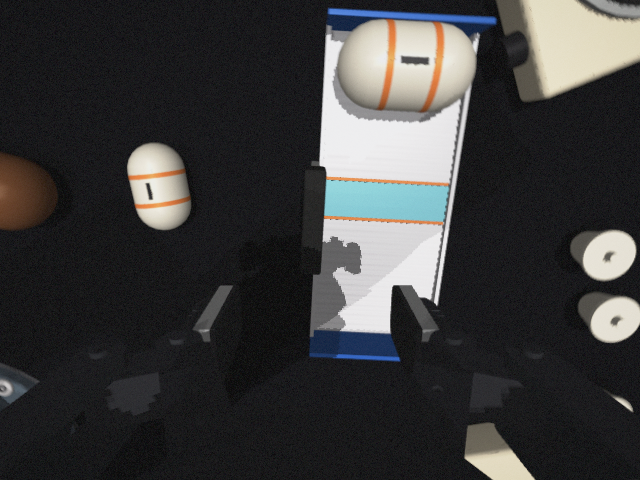

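The wrist view shows the tray squarely: the bar top spans rows 165-273 around column 314, with the window's orange edges at rows ~180 and ~220. I'll measure its yaw and the bar's place from these.

```bash
python3 - <<'E'
from h import *
np.set_printoptions(precision=4,suppress=True)
f=grab('wrist');im=f['image'].astype(int)
hsv=cv2.cvtColor(f['image'],cv2.COLOR_RGB2HSV)
m=(hsv[...,0]<22)&(hsv[...,1]>90)&(hsv[...,2]>90)
for a,b in((170,200),(205,235)):
    v,u=np.nonzero(m[a:b,328:446]);p=np.array([onz(f,(x+328,y+a),.016)for x,y in zip(u,v)])
    k=np.polyfit(p[:,0],p[:,1],1);print('edge yaw',np.arctan(k[0]),p.mean(0),len(p))
# blue stop top edge
mb=(hsv[...,0]>100)&(hsv[...,0]<130)&(hsv[...,1]>150)&(hsv[...,2]>110)
v,u=np.nonzero(mb[0:30,320:500]);p=np.array([onz(f,(x+320,y),.055)for x,y in zip(u,v)]);k=np.polyfit(p[:,0],p[:,1],1);print('stop yaw',np.arctan(k[0]))
# bar: dark against white right edge; corners by eye, at bar top
q=[onz(f,c,.137)for c in((304,167),(303,273),(325,165),(322,273))];print(np.array(q));
fs=grab('scene'); ft=grab('top')
def best(t,f): 
    d=optics.tip_of(t,f);return px(f,w(f,d[0]['at'])) if d else None
for t in('grip','lens'):
    uv={n:best(t,g) for n,g in(('w',f),('s',fs),('t',ft))};print(t,uv)
    for a,b in(('w','s'),('s','t')):
        if uv[a] is not None and uv[b] is not None: print(a+b,tri({'w':f,'s':fs,'t':ft}[a],uv[a],{'w':f,'s':fs,'t':ft}[b],uv[b]))
E
```

```text
edge yaw -0.2915020996136826 [0.572  0.2132 0.016 ] 335
edge yaw -0.2922744461744038 [0.5632 0.1726 0.016 ] 332
stop yaw -0.2928284804835477
[[0.4978 0.259  0.137 ]
 [0.4778 0.1813 0.137 ]
 [0.5126 0.2569 0.137 ]
 [0.492  0.1779 0.137 ]]
grip {'w': array([319.2843, 220.538 ]), 's': array([353.1484, 184.1379]), 't': array([236.6765, 247.9089])}
ws [0.4986 0.2148 0.121 ]
st [0.4955 0.2156 0.1185]
lens {'w': None, 's': array([424.5752, 315.7465]), 't': array([436.724 , 206.7147])}
st [ 0.6807 -0.1389  0.2063]
```

```bash
python3 -c "
from h import *
print(plan([.4965,.2155,.102],down(-.292)),plan([.4965,.2155,.102],down(-.292))[0]*600)"
```

```text
(array([2.000e-04, 5.000e-04, 2.298e-01]), array([-0.    ,  0.0001,  0.0365])) [1.2000e-01 3.0000e-01 1.3788e+02]
```

```bash
python3 -m creep '{"dp":[[0,0,0.02],[0,0,0.06],[0,0,0.10],[0,0,0.14],[0,0,0.18],[0,0,0.21],[0,0,0.225],[0,0,0.23]],"dr":[[0,0,0.01],[0,0,0.02],[0,0,0.03],[0,0,0.0365],[0,0,0.0365],[0,0,0.0365],[0,0,0.0365],[0,0,0.0365]]}' 0.7 && python3 -m creep '{"dp":[[0,0,0],[0,0,0],[0,0,0],[0,0,0],[0,0,0],[0,0,0]],"dr":[[0,0,0],[0,0,0],[0,0,0],[0,0,0],[0,0,0],[0,0,0]]}' 0 90 && python3 -c "
from h import *
f=grab('wrist');save(f,'w2.png')"
```

```text
time_s: 4.4
position: [0.4959, 0.2153, 0.1013]
eef_rot: [0.803, 0.597, -0.0, -0.0]
ft_force: [-0.2, 0.4, -0.7]
width: 0.704
finger_force: 0.0
time_s: 5.15
position: [0.4963, 0.2157, 0.1028]
eef_rot: [0.802, 0.597, 0.001, 0.0]
ft_force: [-1.8, -0.1, 6.4]
width: 0.156
finger_force: 88.4
```

View pics/w2.png

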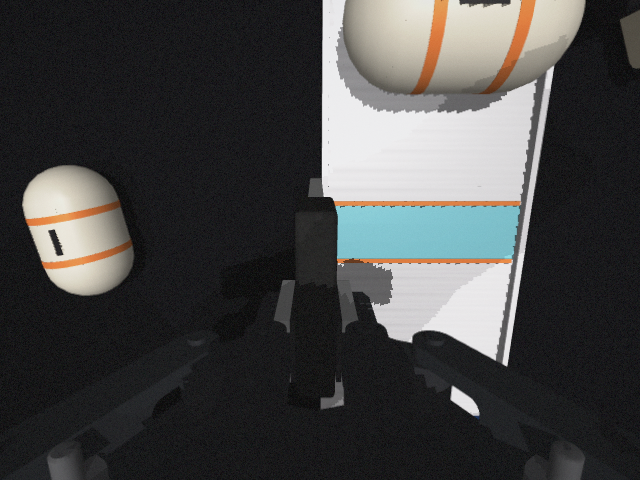

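Gripped: the bar is between the pads at column ~317, and the capsule is at the top right against its stop. Lifting gently.

```bash
cat > st.py <<'E'
from h import *
import sys
np.set_printoptions(precision=4,suppress=True)
o=env.get_obs();print('F',o['ft_force'],'M',o['wrist_torque'],'t',o['time_s'],'z tool',R.from_quat(o['eef_rot']).as_matrix()[:,2])
f=grab('wrist')
if len(sys.argv)>1: save(f,sys.argv[1])
hsv=cv2.cvtColor(f['image'],cv2.COLOR_RGB2HSV)
m=(hsv[...,0]>80)&(hsv[...,0]<100)&(hsv[...,1]>60)&(hsv[...,2]>80)
v,u=np.nonzero(m);print('window cyan n',len(v), 'rows',np.percentile(v,[1,99]) if len(v) else 0,'cols',np.percentile(u,[1,99]) if len(v) else 0)
E
python3 st.py; python3 -m creep '{"dp":[[0,0,-0.001],[0,0,-0.004],[0,0,-0.01],[0,0,-0.02],[0,0,-0.034],[0,0,-0.051],[0,0,-0.07],[0,0,-0.09]],"dr":[[0,0,0],[0,0,0],[0,0,0],[0,0,0],[0,0,0],[0,0,0],[0,0,0],[0,0,0]]}' && python3 -m creep '{"dp":[[0,0,-0.02],[0,0,-0.04],[0,0,-0.06],[0,0,-0.078],[0,0,-0.093],[0,0,-0.105],[0,0,-0.113],[0,0,-0.117]],"dr":[[0,0,0],[0,0,0],[0,0,0],[0,0,0],[0,0,0],[0,0,0],[0,0,0],[0,0,0]]}'; python3 st.py
```

```text
F [-2.3349  0.0213  5.1463] M [-0.0564  0.4532  0.0151] t 5.2 z tool [ 0.0009  0.0006 -1.    ]
window cyan n 9516 rows [206. 258.] cols [338. 515.]
time_s: 6.25
position: [0.4962, 0.2155, 0.1569]
eef_rot: [0.802, 0.597, 0.0, 0.0]
ft_force: [1.0, 0.8, -6.8]
width: 0.154
finger_force: 88.1
time_s: 7.25
position: [0.4962, 0.2155, 0.2262]
eef_rot: [0.802, 0.597, -0.0, 0.0]
ft_force: [-0.8, 0.0, -7.6]
width: 0.153
finger_force: 88.1
F [-0.7845  0.0497 -7.6019] M [-0.1266  0.5046 -0.0393] t 7.25 z tool [-0.0001 -0.0001 -1.    ]
window cyan n 8993 rows [209. 260.] cols [339. 509.]
```

```bash
Z='"dr":[[0,0,0],[0,0,0],[0,0,0],[0,0,0],[0,0,0],[0,0,0],[0,0,0],[0,0,0]]'
python3 -m creep '{"dp":[[-0.0015,0.0005,0],[-0.0058,0.0022,0],[-0.013,0.0049,0],[-0.0231,0.0087,0],[-0.0357,0.0135,0],[-0.0509,0.0193,0],[-0.0686,0.026,0],[-0.0886,0.0335,0]],"dr":[[0,0,0],[0,0,0],[0,0,0],[0,0,0],[0,0,0],[0,0,0],[0,0,0],[0,0,0]]}' | grep pos
python3 -m creep '{"dp":[[-0.022,0.0083,0],[-0.0459,0.0174,0],[-0.0713,0.027,0],[-0.0982,0.0372,0],[-0.1261,0.0477,0],[-0.1549,0.0586,0],[-0.1843,0.0698,0],[-0.2139,0.081,0]],"dr":[[0,0,0],[0,0,0],[0,0,0],[0,0,0],[0,0,0],[0,0,0],[0,0,0],[0,0,0]]}' | grep pos
python3 -m creep '{"dp":[[-0.0296,0.0112,0],[-0.059,0.0223,0],[-0.0878,0.0332,0],[-0.1157,0.0438,0],[-0.1426,0.054,0],[-0.1681,0.0636,0],[-0.192,0.0727,0],[-0.2139,0.081,0]],"dr":[[0,0,0],[0,0,0],[0,0,0],[0,0,0],[0,0,0],[0,0,0],[0,0,0],[0,0,0]]}' | grep pos
python3 -m creep '{"dp":[[-0.02,0.0076,0],[-0.0376,0.0142,0],[-0.0529,0.02,0],[-0.0655,0.0248,0],[-0.0756,0.0286,0],[-0.0828,0.0313,0],[-0.0871,0.033,0],[-0.0886,0.0335,0]],"dr":[[0,0,0],[0,0,0],[0,0,0],[0,0,0],[0,0,0],[0,0,0],[0,0,0],[0,0,0]]}'
python3 st.py w3.png; python3 - <<'E'
from h import *
np.set_printoptions(precision=4,suppress=True)
for n in('scene','wrist'):
    f=grab(n)
    if n=='scene':save(f,'s3.png')
    for t in('tray','grip','capsule','lens','scanner'):
        for d in optics.tip_of(t,f)[:2]: p=w(f,d['at']);print(n,t,round(d['p'],2),p,px(f,p).round())
E
```

```text
position: [0.5001, 0.1578, 0.2261]
position: [0.5098, 0.0205, 0.2261]
position: [0.5194, -0.116, 0.2261]
time_s: 11.3
position: [0.5233, -0.1717, 0.2261]
eef_rot: [0.802, 0.597, -0.0, -0.0]
ft_force: [-0.1, 0.2, -6.3]
width: 0.155
finger_force: 88.1
F [-0.1183  0.2099 -6.3422] M [-0.131   0.5312 -0.0239] t 11.3 z tool [-0.0001 -0.     -1.    ]
window cyan n 8984 rows [209. 260.] cols [339. 509.]
scene tray 0.71 [ 0.5929 -0.1957  0.1213] [309. 330.]
scene grip 0.71 [ 0.5257 -0.1728  0.2406] [281. 275.]
scene capsule 0.7 [ 0.6283 -0.0717  0.1691] [353. 277.]
scene capsule 0.68 [0.353  0.2708 0.0265] [313. 179.]
scene scanner 0.72 [ 0.5952 -0.1903  0.0013] [312. 354.]
wrist tray 0.86 [ 0.5883 -0.1939  0.1178] [406. 227.]
wrist grip 0.59 [ 0.5241 -0.1756  0.2412] [320. 297.]
wrist capsule 0.95 [ 0.6303 -0.076   0.1619] [452.  26.]
```

View pics/s3.png

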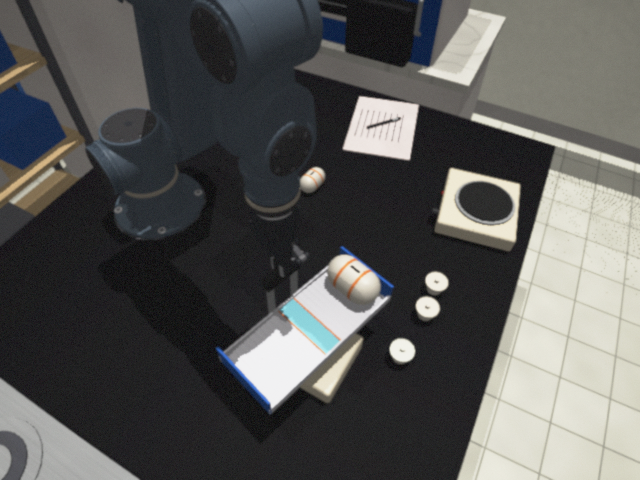

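View pics/w3.png

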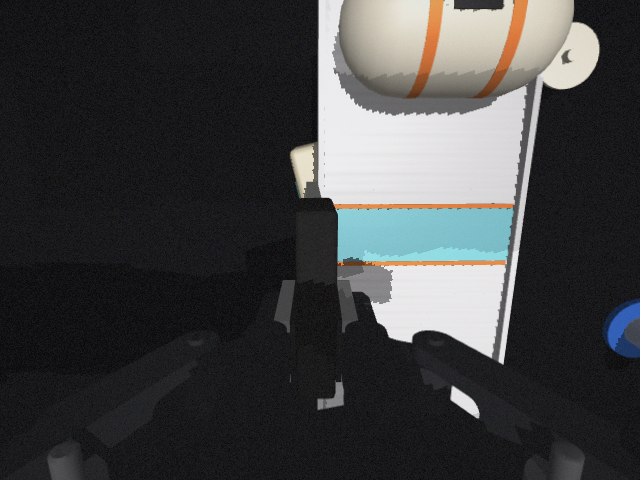

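The scene view shows the tray level over the scanner, with the capsule still on its +y stop (353,277). The wrist view shows the window at rows 206-263 and the capsule's lower silhouette at row ~97. Next I lower the tray to 5 cm above the lens and build a capsule tracker from the band silhouettes.

```bash
cat > trk.py <<'E'
from h import *
from scipy.optimize import brentq
np.set_printoptions(precision=4,suppress=True)
H=.1025   # TCP height in the tray frame
def tool2(f,u,v):
    g=dict(f);g['P']=np.array(f['mount']);o,d=ray(g,(u,v))   # tray axes (y,z) from tool x,-z
    return np.array([o[0],H-o[2]]),np.array([d[0],-d[2]])
def floor(y): return .016-y*y/2.8
def hit(f,u,v):
    o,d=tool2(f,u,v);t=(floor(0)-o[1])/d[1];return o[0]+t*d[0]
def orange(im):
    h=cv2.cvtColor(im,cv2.COLOR_RGB2HSV);return ((h[...,0]>3)&(h[...,0]<20)&(h[...,1]>110)&(h[...,2]>70)).astype(np.uint8)
def window(f):
    m=orange(f['image']);out=[]
    for a,b in((192,222),(248,278)):
        v,u=np.nonzero(m[a:b,345:500]);out.append(np.mean([hit(f,x+345,y+a) for x,y in zip(u,v)]) if len(v)>60 else np.nan)
    return np.array(out)
def tang(f,u,v,s):
    o,d=tool2(f,u,v);d=d/np.linalg.norm(d);n=np.array([d[1],-d[0]]);n*=-np.sign(n[0])  # n towards -y
    g=lambda y:(np.array([y,floor(y)+.036])-o)@n+s*.036
    return brentq(g,-.2,.25)
def capsule(f):
    m=orange(f['image']);m[:,:345]=0;m[:,580:]=0;m[330:]=0
    m=cv2.morphologyEx(m,cv2.MORPH_OPEN,np.ones((15,1),np.uint8))
    n,lab,st,_=cv2.connectedComponentsWithStats(m);r=[]
    for i in range(1,n):
        x,y,w_,h_,a=st[i]
        if a<150: continue
        vb=y+h_-1;ub=np.nonzero(lab[vb]==i)[0].mean();lo=tang(f,ub,vb+.5,1)
        up=np.nan
        if y>3: ut=np.nonzero(lab[y]==i)[0].mean();up=tang(f,ut,y-.5,-1)
        r.append((lo,up,vb,y))
    return np.array(r)
if __name__=='__main__':
    f=grab('wrist')
    for n in('w2','w3',None):
        if n: f['image']=cv2.cvtColor(cv2.imread(f'pics/{n}.png'),cv2.COLOR_BGR2RGB)
        else: f=grab('wrist')
        print(n,'window y',window(f),'capsule lo/up',capsule(f))
E
python3 -m creep '{"dp":[[0,0,0.001],[0,0,0.004],[0,0,0.009],[0,0,0.014],[0,0,0.019],[0,0,0.024],[0,0,0.0275],[0,0,0.029]],"dr":[[0,0,0],[0,0,0],[0,0,0],[0,0,0],[0,0,0],[0,0,0],[0,0,0],[0,0,0]]}'; python3 trk.py
```

```text
time_s: 12.95
position: [0.5232, -0.1717, 0.2086]
eef_rot: [0.802, 0.597, -0.0, -0.0]
ft_force: [0.0, 1.0, -6.9]
width: 0.154
finger_force: 88.1
w2 window y [ 0.0195 -0.022 ] capsule lo/up [[ 0.1229     nan 93.      0.    ]
 [ 0.1254     nan 88.      0.    ]]
w3 window y [ 0.0176 -0.0237] capsule lo/up [[ 0.1208     nan 97.      0.    ]
 [ 0.1238     nan 91.      0.    ]]
None window y [ 0.0177 -0.0237] capsule lo/up [[ 0.1208     nan 97.      0.    ]
 [ 0.1238     nan 91.      0.    ]]
```

```bash
cat > ctl.py <<'E'
from trk import *
import sys,json
T=float(sys.argv[1]) if len(sys.argv)>1 else 3.0; goal=float(sys.argv[2]) if len(sys.argv)>2 else 0.
K,FR,LAG=.85,.012,.08
ts=[];ys=[];wo=[]
for i in range(3):
    o=env.get_obs();f=grab('wrist');c=capsule(f);w_=window(f);ts.append(o['time_s'])
    z=np.nanmean(c[:,:2],axis=1) if len(c) else [np.nan]
    ys.append(np.mean(z));wo.append(np.mean(w_))
psi=np.arcsin(R.from_quat(env.get_obs()['eef_rot']).as_matrix()[2,0])
off=wo[-1] if np.isfinite(wo[-1]) and abs(wo[-1])<.006 else -.0015
y=np.array(ys)-off;v=np.polyfit(np.array(ts)-ts[0],y,1)[0]
print('t',ts[-1],'y',y,'v',round(v,4),'win',wo[-1],'psi',round(psi,4),'ncomp',c.round(3).tolist())
try: h=json.load(open('hist.json'))
except Exception: h=[]
h.append([ts[-1],float(y[-1])]);json.dump(h,open('hist.json','w'))
# quintic from (y,v,0) to (goal,0,0) in T
y0=y[-1]
A=np.array([[T**3,T**4,T**5],[3*T**2,4*T**3,5*T**4],[6*T,12*T**2,20*T**3]])
a=np.linalg.solve(A,[goal-y0-v*T,-v,0])
s=-1 if goal<y0 else 1
for k in range(1,9):
    t=k/8+LAG
    if t>T: t=T
    yy=y0+v*t+a[0]*t**3+a[1]*t**4+a[2]*t**5;ac=6*a[0]*t+12*a[1]*t*t+20*a[2]*t**3;vv=v+3*a[0]*t*t+4*a[1]*t**3+5*a[2]*t**4
    th=ac/6.67-K*yy+FR*np.sign(vv)*(min(1,abs(vv)/.01));dr=(-th-psi)/(np.pi/2)
    print(k,'y %.3f v %.3f psi %.4f  dr %.4f dpx %.4f'%(yy,vv,-th,dr,-.2265*dr))
E
python3 -m creep '{"dp":[[-0.0004,0,0],[-0.0016,0,0],[-0.0035,0,0],[-0.0058,0,0],[-0.0083,0,0],[-0.0106,0,0],[-0.0124,0,0],[-0.0132,0,0]],"dr":[[0,0.002,0],[0,0.007,0],[0,0.0155,0],[0,0.026,0],[0,0.037,0],[0,0.047,0],[0,0.055,0],[0,0.058,0]]}'; python3 ctl.py
```

```text
time_s: 14.05
position: [0.5209, -0.1796, 0.2087]
eef_rot: [0.802, 0.596, 0.037, -0.027]
ft_force: [0.6, -0.6, -7.1]
width: 0.155
finger_force: 88.1
t 14.15 y [0.1252 0.1252 0.1252] v -0.0 win -0.003626804224728452 psi 0.0909 ncomp [[0.12, nan, 98.0, 0.0], [0.123, nan, 93.0, 0.0]]
1 y 0.125 v -0.005 psi 0.1190  dr 0.0179 dpx -0.0041
2 y 0.124 v -0.012 psi 0.1267  dr 0.0228 dpx -0.0052
3 y 0.122 v -0.021 psi 0.1267  dr 0.0228 dpx -0.0052
4 y 0.119 v -0.030 psi 0.1247  dr 0.0215 dpx -0.0049
5 y 0.114 v -0.040 psi 0.1209  dr 0.0191 dpx -0.0043
6 y 0.108 v -0.050 psi 0.1154  dr 0.0156 dpx -0.0035
7 y 0.102 v -0.059 psi 0.1082  dr 0.0110 dpx -0.0025
8 y 0.094 v -0.066 psi 0.0998  dr 0.0056 dpx -0.0013
```

```bash
python3 -m creep '{"dp":[[-0.0007,0,0],[-0.0014,0,0],[-0.002,0,0],[-0.0025,0,0]],"dr":[[0,0.003,0],[0,0.006,0],[0,0.009,0],[0,0.011,0]]}'|grep time; python3 ctl.py
```

```text
time_s: 14.7
t 14.8 y [0.1252 0.1255 0.1255] v 0.0026 win -0.0036778000903002605 psi 0.1083 ncomp [[0.12, nan, 98.0, 0.0], [0.123, nan, 92.0, 0.0]]
1 y 0.126 v -0.003 psi 0.1171  dr 0.0056 dpx -0.0013
2 y 0.125 v -0.010 psi 0.1279  dr 0.0125 dpx -0.0028
3 y 0.123 v -0.019 psi 0.1283  dr 0.0127 dpx -0.0029
4 y 0.120 v -0.029 psi 0.1266  dr 0.0116 dpx -0.0026
5 y 0.116 v -0.040 psi 0.1229  dr 0.0093 dpx -0.0021
6 y 0.110 v -0.050 psi 0.1174  dr 0.0058 dpx -0.0013
7 y 0.103 v -0.059 psi 0.1103  dr 0.0013 dpx -0.0003
8 y 0.096 v -0.067 psi 0.1017  dr -0.0042 dpx 0.0009
```

```bash
python3 -m creep '{"dp":[[-0.0007,0,0],[-0.0013,0,0],[-0.0017,0,0],[-0.002,0,0]],"dr":[[0,0.003,0],[0,0.0055,0],[0,0.0075,0],[0,0.009,0]]}'|grep time; python3 ctl.py
```

```text
time_s: 15.35
t 15.45 y [0.1247 0.1247 0.1247] v -0.0 win -0.003739652403968067 psi 0.1224 ncomp [[0.119, nan, 100.0, 0.0], [0.123, nan, 93.0, 0.0]]
1 y 0.124 v -0.005 psi 0.1187  dr -0.0024 dpx 0.0005
2 y 0.123 v -0.012 psi 0.1263  dr 0.0025 dpx -0.0006
3 y 0.121 v -0.021 psi 0.1263  dr 0.0024 dpx -0.0006
4 y 0.118 v -0.030 psi 0.1243  dr 0.0012 dpx -0.0003
5 y 0.114 v -0.040 psi 0.1205  dr -0.0012 dpx 0.0003
6 y 0.108 v -0.050 psi 0.1150  dr -0.0047 dpx 0.0011
7 y 0.101 v -0.059 psi 0.1079  dr -0.0093 dpx 0.0021
8 y 0.093 v -0.066 psi 0.0994  dr -0.0146 dpx 0.0033
```

```bash
python3 -m creep '{"dp":[[-0.0004,0,0],[-0.0007,0,0],[-0.0007,0,0]],"dr":[[0,0.002,0],[0,0.003,0],[0,0.003,0]]}'|grep time; python3 ctl.py
```

```text
time_s: 15.88
t 15.975 y [0.1199 0.1188 0.1177] v -0.0215 win -0.003663074737407951 psi 0.1271 ncomp [[0.113, nan, 112.0, 0.0], [0.115, nan, 107.0, 0.0]]
1 y 0.113 v -0.025 psi 0.1124  dr -0.0094 dpx 0.0021
2 y 0.110 v -0.029 psi 0.1112  dr -0.0101 dpx 0.0023
3 y 0.106 v -0.034 psi 0.1088  dr -0.0117 dpx 0.0026
4 y 0.101 v -0.040 psi 0.1052  dr -0.0140 dpx 0.0032
5 y 0.096 v -0.046 psi 0.1004  dr -0.0170 dpx 0.0039
6 y 0.090 v -0.052 psi 0.0946  dr -0.0207 dpx 0.0047
7 y 0.083 v -0.057 psi 0.0878  dr -0.0250 dpx 0.0057
8 y 0.076 v -0.061 psi 0.0802  dr -0.0298 dpx 0.0068
```

```bash
python3 -m creep '{"dp":[[0.002,0,0],[0.0024,0,0],[0.0028,0,0],[0.0033,0,0]],"dr":[[0,-0.0085,0],[0,-0.0105,0],[0,-0.0122,0],[0,-0.0145,0]]}'|grep time; python3 ctl.py 2.6
```

```text
time_s: 16.52
t 16.625 y [0.0993 0.0966 0.0948] v -0.0452 win -0.0031396773975042435 psi 0.1044 ncomp [[0.092, 0.09, 151.0, 9.0], [0.095, 0.09, 145.0, 10.0]]
1 y 0.085 v -0.047 psi 0.0864  dr -0.0115 dpx 0.0026
2 y 0.079 v -0.048 psi 0.0818  dr -0.0144 dpx 0.0033
3 y 0.073 v -0.050 psi 0.0765  dr -0.0177 dpx 0.0040
4 y 0.067 v -0.052 psi 0.0708  dr -0.0214 dpx 0.0049
5 y 0.060 v -0.053 psi 0.0645  dr -0.0254 dpx 0.0058
6 y 0.054 v -0.054 psi 0.0580  dr -0.0296 dpx 0.0067
7 y 0.047 v -0.054 psi 0.0512  dr -0.0339 dpx 0.0077
8 y 0.040 v -0.053 psi 0.0444  dr -0.0382 dpx 0.0087
```

```bash
python3 -m creep '{"dp":[[0.0028,0,0],[0.0036,0,0],[0.0043,0,0],[0.0052,0,0]],"dr":[[0,-0.0125,0],[0,-0.0158,0],[0,-0.019,0],[0,-0.0228,0]]}'|grep time; python3 ctl.py 2.2
```

```text
time_s: 17.18
t 17.275 y [0.0757 0.0748 0.0744] v -0.0127 win -0.002573092269214103 psi 0.0686 ncomp [[0.072, 0.071, 186.0, 52.0], [0.075, 0.07, 181.0, 53.0]]
1 y 0.071 v -0.018 psi 0.0800  dr 0.0073 dpx -0.0016
2 y 0.069 v -0.025 psi 0.0798  dr 0.0071 dpx -0.0016
3 y 0.065 v -0.033 psi 0.0772  dr 0.0055 dpx -0.0012
4 y 0.060 v -0.042 psi 0.0726  dr 0.0026 dpx -0.0006
5 y 0.055 v -0.049 psi 0.0661  dr -0.0016 dpx 0.0004
6 y 0.048 v -0.054 psi 0.0582  dr -0.0066 dpx 0.0015
7 y 0.041 v -0.057 psi 0.0494  dr -0.0122 dpx 0.0028
8 y 0.034 v -0.058 psi 0.0401  dr -0.0181 dpx 0.0041
```

```bash
python3 -m creep '{"dp":[[-0.0015,0,0],[-0.0015,0,0],[-0.0011,0,0],[-0.0003,0,0]],"dr":[[0,0.0065,0],[0,0.0065,0],[0,0.0048,0],[0,0.0015,0]]}'|grep time; python3 ctl.py 2.2
```

```text
time_s: 17.82
t 17.925 y [0.0733 0.0733 0.0735] v 0.0026 win -0.0024646883562759944 psi 0.0708 ncomp [[0.071, 0.07, 188.0, 53.0], [0.074, 0.07, 183.0, 54.0]]
1 y 0.074 v -0.005 psi 0.0782  dr 0.0047 dpx -0.0011
2 y 0.072 v -0.014 psi 0.0863  dr 0.0098 dpx -0.0022
3 y 0.070 v -0.026 psi 0.0852  dr 0.0091 dpx -0.0021
4 y 0.066 v -0.037 psi 0.0812  dr 0.0066 dpx -0.0015
5 y 0.061 v -0.047 psi 0.0748  dr 0.0025 dpx -0.0006
6 y 0.054 v -0.056 psi 0.0664  dr -0.0028 dpx 0.0006
7 y 0.047 v -0.061 psi 0.0566  dr -0.0091 dpx 0.0021
8 y 0.039 v -0.064 psi 0.0460  dr -0.0158 dpx 0.0036
```

```bash
python3 -m creep '{"dp":[[-0.0013,0,0],[-0.0023,0,0],[-0.0021,0,0],[-0.0016,0,0]],"dr":[[0,0.006,0],[0,0.01,0],[0,0.0095,0],[0,0.007,0]]}'|grep time; python3 ctl.py 2.2
```

```text
time_s: 18.48
t 18.575 y [0.0692 0.0678 0.0665] v -0.0275 win -0.0017678810596713865 psi 0.0818 ncomp [[0.065, 0.064, 199.0, 67.0], [0.067, 0.063, 194.0, 67.0]]
1 y 0.061 v -0.030 psi 0.0672  dr -0.0093 dpx 0.0021
2 y 0.057 v -0.034 psi 0.0647  dr -0.0109 dpx 0.0025
3 y 0.052 v -0.038 psi 0.0610  dr -0.0133 dpx 0.0030
4 y 0.047 v -0.041 psi 0.0561  dr -0.0164 dpx 0.0037
5 y 0.042 v -0.044 psi 0.0504  dr -0.0200 dpx 0.0045
6 y 0.036 v -0.046 psi 0.0440  dr -0.0241 dpx 0.0055
7 y 0.030 v -0.046 psi 0.0373  dr -0.0284 dpx 0.0064
8 y 0.025 v -0.045 psi 0.0305  dr -0.0327 dpx 0.0074
```

```bash
sed -i "s/^off=.*/off=-.0012-.018*np.mean(ys)/" ctl.py; python3 -m creep '{"dp":[[0.0019,0,0],[0.0023,0,0],[0.0028,0,0],[0.0036,0,0]],"dr":[[0,-0.0085,0],[0,-0.0103,0],[0,-0.0125,0],[0,-0.016,0]]}'|grep time; python3 ctl.py 2
```

```text
time_s: 19.12
t 19.225 y [0.0474 0.0453 0.0438] v -0.0358 win -0.003100690287013104 psi 0.0568 ncomp [[0.042, 0.041, 238.0, 112.0], [0.044, 0.04, 234.0, 113.0]]
1 y 0.036 v -0.036 psi 0.0429  dr -0.0089 dpx 0.0020
2 y 0.032 v -0.035 psi 0.0387  dr -0.0115 dpx 0.0026
3 y 0.028 v -0.035 psi 0.0344  dr -0.0142 dpx 0.0032
4 y 0.023 v -0.034 psi 0.0301  dr -0.0170 dpx 0.0038
5 y 0.019 v -0.032 psi 0.0259  dr -0.0196 dpx 0.0044
6 y 0.015 v -0.030 psi 0.0220  dr -0.0222 dpx 0.0050
7 y 0.012 v -0.027 psi 0.0183  dr -0.0245 dpx 0.0055
8 y 0.009 v -0.023 psi 0.0151  dr -0.0265 dpx 0.0060
```

```bash
python3 -m creep '{"dp":[[0.002,0,0],[0.0026,0,0],[0.0032,0,0],[0.0038,0,0]],"dr":[[0,-0.0088,0],[0,-0.0115,0],[0,-0.0142,0],[0,-0.017,0]]}'|grep time; python3 ctl.py 1.6
```

```text
time_s: 19.77
t 19.875 y [0.0209 0.0191 0.0174] v -0.0352 win -0.0031347291918640934 psi 0.0301 ncomp [[0.016, 0.015, 280.0, 160.0], [0.018, 0.014, 278.0, 161.0]]
1 y 0.010 v -0.031 psi 0.0155  dr -0.0093 dpx 0.0021
2 y 0.007 v -0.026 psi 0.0110  dr -0.0122 dpx 0.0028
3 y 0.004 v -0.020 psi 0.0081  dr -0.0140 dpx 0.0032
4 y 0.002 v -0.014 psi 0.0066  dr -0.0149 dpx 0.0034
5 y 0.001 v -0.008 psi 0.0046  dr -0.0163 dpx 0.0037
6 y -0.000 v -0.004 psi 0.0000  dr -0.0192 dpx 0.0043
7 y -0.001 v -0.001 psi -0.0024  dr -0.0207 dpx 0.0047
8 y -0.001 v 0.001 psi -0.0031  dr -0.0211 dpx 0.0048
```

```bash
python3 -m creep '{"dp":[[0.0023,0,0],[0.003,0,0],[0.0034,0,0],[0.0036,0,0]],"dr":[[0,-0.0102,0],[0,-0.0132,0],[0,-0.015,0],[0,-0.016,0]]}'|grep time; python3 ctl.py 1.2
```

```text
time_s: 20.42
t 20.525 y [ 0.0009  0.0005 -0.0002] v -0.0109 win -0.0031731744139657653 psi 0.0049 ncomp [[-0.001, -0.002, 308.0, 189.0], [0.001, -0.003, 305.0, 191.0]]
1 y -0.002 v -0.007 psi 0.0012  dr -0.0024 dpx 0.0005
2 y -0.003 v -0.002 psi -0.0050  dr -0.0063 dpx 0.0014
3 y -0.003 v 0.002 psi -0.0088  dr -0.0088 dpx 0.0020
4 y -0.002 v 0.005 psi -0.0099  dr -0.0095 dpx 0.0021
5 y -0.002 v 0.006 psi -0.0085  dr -0.0085 dpx 0.0019
6 y -0.001 v 0.005 psi -0.0052  dr -0.0065 dpx 0.0015
7 y -0.000 v 0.003 psi -0.0015  dr -0.0041 dpx 0.0009
8 y -0.000 v 0.001 psi 0.0010  dr -0.0025 dpx 0.0006
```

```bash
python3 -m creep '{"dp":[[0.0005,0,0],[0.0007,0,0],[0.0007,0,0]],"dr":[[0,-0.002,0],[0,-0.0031,0],[0,-0.0031,0]]}'|grep -E 'time|pos'; python3 ctl.py 1.2|head -1; python3 st.py w4.png
```

```text
time_s: 20.95
position: [0.5233, -0.1717, 0.2093]
t 21.05 y [-0.0008 -0.0008 -0.0008] v -0.0 win -0.003140828015931513 psi 0.0001 ncomp [[-0.002, -0.002, 309.0, 190.0], [-0.0, -0.004, 306.0, 192.0]]
F [-0.2874 -0.2681 -7.9188] M [0.2177 0.4401 0.0101] t 21.1 z tool [-0.      0.0001 -1.    ]
window cyan n 218 rows [188.34 229.  ] cols [295.17 352.  ]
```

View pics/w4.png

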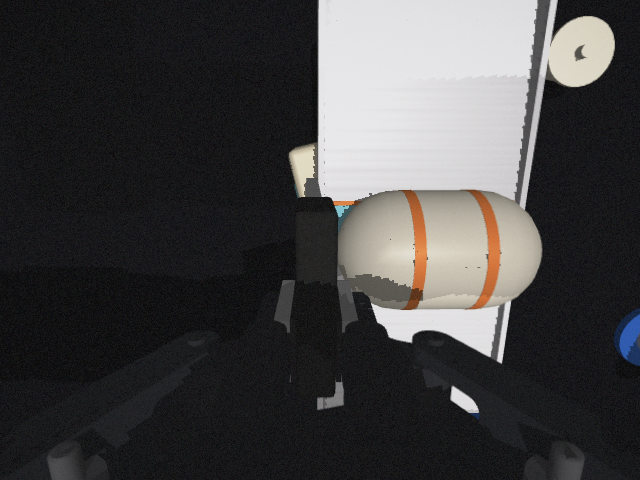

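The capsule lies on the window (band rows 190-309, centred on the window), at rest with the tool level. I'll hold it for the scan, check for drift, and check the height with the scene camera.

```bash
cat > zz.py <<'E'
from trk import *
for n in('scene','wrist'):
    f=grab(n)
    if n=='scene': save(f,'s4.png')
    for t in('tray','grip','capsule','lens'):
        for d in optics.tip_of(t,f)[:1]: p=w(f,d['at']);print(n,t,round(d['p'],2),p,px(f,p).round())
E
python3 -m creep '{"dp":[[0,0,0],[0,0,0],[0,0,0],[0,0,0]],"dr":[[0,0,0],[0,0,0],[0,0,0],[0,0,0]]}'|grep -E 'time|pos'; python3 ctl.py|head -1; python3 zz.py; python3 ctl.py|head -1
```

```text
time_s: 21.65
position: [0.5232, -0.1718, 0.2093]
t 21.75 y [-0.0008 -0.0008 -0.0008] v -0.0 win -0.0031609497881134336 psi 0.0 ncomp [[-0.002, -0.002, 309.0, 190.0], [-0.0, -0.004, 306.0, 192.0]]
scene tray 0.86 [ 0.594  -0.194   0.1034] [310. 334.]
scene grip 0.83 [ 0.522  -0.1704  0.2243] [281. 278.]
scene capsule 0.81 [0.3515 0.2691 0.0266] [313. 179.]
wrist grip 0.59 [ 0.5273 -0.1741  0.2234] [325. 291.]
wrist capsule 0.69 [ 0.5943 -0.1921  0.1521] [434. 241.]
t 22.4 y [-0.0008 -0.0008 -0.0008] v -0.0 win -0.0031440169581125003 psi 0.0 ncomp [[-0.002, -0.002, 309.0, 190.0], [-0.0, -0.004, 306.0, 192.0]]
```

The tray centre is at (0.594, −0.194, 0.103), and the capsule hasn't drifted. The grip's compliance lets the far side sag about 0.02 rad, so I'll trim that slowly and hold for the full scan.

```bash
python3 -m creep '{"dp":[[0,-0.0001,0],[0,-0.0004,0],[0,-0.0009,0],[0,-0.0014,0],[0,-0.0019,0],[0,-0.0024,0],[0,-0.0027,0],[0,-0.0028,0]],"dr":[[-0.0005,0,0],[-0.0018,0,0],[-0.0036,0,0],[-0.0058,0,0],[-0.0079,0,0],[-0.0097,0,0],[-0.011,0,0],[-0.0115,0,0]]}'|grep -E 'time|pos'; python3 ctl.py|head -1
for i in 1 2; do python3 -m creep '{"dp":[[0,0,0],[0,0,0],[0,0,0],[0,0,0],[0,0,0],[0,0,0],[0,0,0],[0,0,0]],"dr":[[0,0,0],[0,0,0],[0,0,0],[0,0,0],[0,0,0],[0,0,0],[0,0,0],[0,0,0]]}'|grep -E 'time|pos'; python3 ctl.py|head -1; done; python3 zz.py
```

```text
time_s: 23.45
position: [0.5216, -0.1713, 0.2093]
t 23.55 y [-0.0008 -0.0008 -0.0008] v -0.0 win -0.0031599666904713417 psi 0.0001 ncomp [[-0.002, -0.002, 309.0, 190.0], [-0.0, -0.004, 306.0, 192.0]]
time_s: 24.6
position: [0.5216, -0.1713, 0.2093]
t 24.7 y [-0.0008 -0.0008 -0.0008] v 0.0 win -0.0031744791754733954 psi 0.0 ncomp [[-0.002, -0.002, 309.0, 190.0], [-0.0, -0.004, 306.0, 192.0]]
time_s: 25.75
position: [0.5216, -0.1713, 0.2093]
t 25.85 y [-0.0008 -0.0008 -0.0008] v 0.0 win -0.0031821885049851777 psi 0.0 ncomp [[-0.002, -0.002, 309.0, 190.0], [-0.0, -0.004, 306.0, 192.0]]
scene tray 0.89 [ 0.5937 -0.194   0.1055] [309. 333.]
scene grip 0.98 [ 0.5207 -0.1691  0.224 ] [280. 277.]
scene capsule 0.64 [ 0.5903 -0.1908  0.1598] [308. 318.]
wrist grip 0.71 [ 0.5221 -0.1729  0.2248] [318. 293.]
wrist capsule 0.68 [ 0.5895 -0.1906  0.1513] [426. 240.]
```

View pics/s4.png

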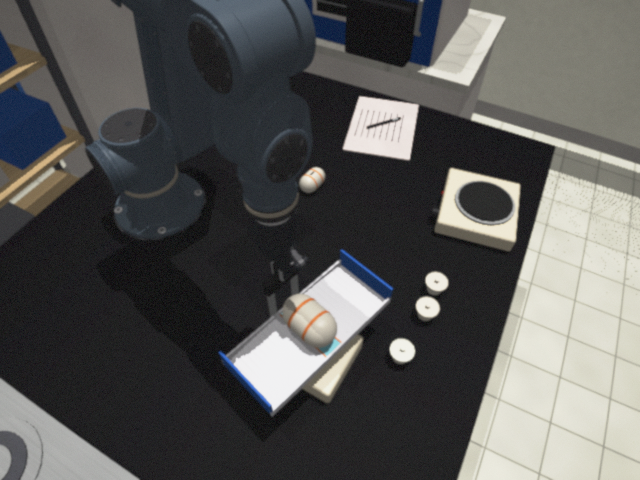

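The scene shows the tray level above the scanner with the capsule across the window (310,322), and the crucibles are where they were. I'll hold about 4 s more so a full five seconds passes after the trim, then hand in.

```bash
for i in 1 2 3 4 5; do python3 -m creep '{"dp":[[0,0,0],[0,0,0],[0,0,0],[0,0,0],[0,0,0],[0,0,0],[0,0,0],[0,0,0]],"dr":[[0,0,0],[0,0,0],[0,0,0],[0,0,0],[0,0,0],[0,0,0],[0,0,0],[0,0,0]]}'|grep time; done; python3 ctl.py|head -1; python3 -c "
from h import *
print(env.finish_job())"
```

```text
time_s: 27.4
time_s: 28.4
time_s: 29.4
time_s: 30.4
time_s: 31.4
t 31.5 y [-0.0008 -0.0008 -0.0008] v 0.0 win -0.003175956699701596 psi 0.0 ncomp [[-0.002, -0.002, 309.0, 190.0], [-0.0, -0.004, 306.0, 192.0]]
the job is handed in; nothing more can be done
None
```

The job was handed in at about 31.5 s: the tray is still held nearly level about 5 cm above the lens, with the capsule at rest on the window for more than 8 s and no contact seen with the scanner or the crucibles.

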